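# Prise apart nested brush caddies and set them in their place trays

## Robot

A 7-joint arm with a two-finger parallel gripper is mounted at the origin on the work surface. World frame = base frame: x ahead of the robot, y to its left, z up, the work surface at z = 0. Lengths are in mm, angles in rad, forces in N, time in s.
With the tool pointing down it reaches from about 400 to 875 mm from the base axis. Payload 4.4 kg.
Tool frame: the origin (TCP) lies midway between the tips of the shut fingers; the grasp point (between the pads) lies 19 mm behind it (ctrl.grip_point_offset is the distance from the TCP to the grasp point, in mm); z points along the fingers, x is the direction in which the jaws open and shut, and the axes are right-handed (so a half turn about z gives the same grasp; the last joint's range is limited). The gripper opens to 85 mm and grips with 20 to 120 N. Pads are 22 mm wide; open, the fingers measure 114 mm over their backs; the gripper's body (76 mm by 85 mm) begins 54 mm behind the grasp point. The pads swing forward as they close: fully open they stand 13 mm farther back than shut.
Start: joints at [-1.249, 0.628, 0.038, 1.517, -0.027, 0.996, -0.02], TCP at [245.777, 601.757, 231.313] pointing down, gripper open.
Joint ranges: [-3.06, 3.06], [-0.37, 2.12], [-1.25, 1.32], [0.18, 2.47], [-1.1, 4.24], [0.23, 1.98], [-2.94, 2.94]. Speed limits (rad/s): [2.57, 2.57, 3.14, 3.14, 3.14, 3.14, 3.14].

## Interface

Orientations are given as [roll, pitch, yaw] about the fixed x, y, z axes, in that order (R = Rz(yaw) Ry(pitch) Rx(roll)).
In Python, from cell import ctrl, viewer gives the robot as it stands.
- The arm moves only by the tool apply_moves, never from a script. Its argument "series" is a list that holds one entry, the list of rows, each a list of 6 numbers: the shift along the tool's x, y, z normalised to -1 to 1, where 1 is 50 mm, then the turn, a rotation vector about the tool's x, y, z normalised to -1 to 1, where 1 is 6 degrees. In form: [[[tx, ty, tz, rx, ry, rz], ...]]. A call has exactly 5 rows; each row shifts and turns the commanded pose from where the row before left it, along the tool's axes as they then stand; what a row does not reach is not made up. A row lasts 1/8 s, in which the tool goes at most 62.5 mm and 10.7 degrees, less where a joint would pass 70% of its speed; a pose out of reach is approached as far as the arm can. A call with a number of a shift or a turn outside -1 to 1 is refused whole. A call with a gripper value outside its range is refused whole. "claw" is the gripper command: -1 is shut, 1 is fully open, values between are in proportion, set as the call begins (left out, the last holds). The fingers move at their own pace and stop on an object; the grip force is fixed at half the most. Time passes only in rows, so rows that do not move let the fingers close, or fill a call up. It gives the time, the measured TCP pose, the force and the opening at its end, in the units of the state.
- ctrl.read_state(): the state, without advancing time (a new reading comes with each control period).
- viewer.get_image(name): name is "scene" or "side" or "wrist"; returns the picture (384x512x3 uint8, blue, green, red); there is no depth.
- viewer.camera_info(name): a dict with "K" (3x3 intrinsics, pixels), "R" (3x3) and "t" (3): a world point X has camera coordinates R X + t. Camera axes: x right, y down, z forward; pixel columns grow to the right and rows downward; lengths in mm; the calibration is good to about 2 mm. A picture is of the moment at which its call begins: read the wrist's pose just before it. camera_info takes no time and is no camera call; for the wrist camera it gives the pose at the moment of the call.
- ctrl.finish_job(): hands the job in, once; it reports no verdict.
Trained networks look in the newest picture that a camera, given by its name, has taken for a name from the list of things; names that differ only in an ending like _2 or _b are one class to them, and where a whole thing is asked for, a point or a joint stands for the part that bears it (a point fixed in the world has none). Each returns a list of dicts, best first, with "score" (0 to 1); they miss things now and then, are a little off and sometimes report something else, mostly with a low value. They report only what shows in the picture. A call takes as long as a camera call. They do not tell look-alikes from the thing itself.
- viewer.find_in(camera, label): "location" ([column, row] as shares, 0 to 1, of the picture: columns of its width, rows of its height, amid what is visible of it).
The state is a dict: "clock": time; "qpos": joint angles; "qd": joint speeds; "tau": joint torques, N m; "eef_pos": TCP position; "tool_rot": TCP orientation; "force": force on the tool from outside, world axes, zero at the start; "torque": the same for the moment, N m; "width": finger opening in mm.
Only numpy, scipy, OpenCV 4.12 (cv2) and the standard library are available. Lean on these libraries where they do the work, as an engineer would, in place of code of your own. Each camera call takes 0.05 s, during which the arm holds its last target. There are 200 camera calls.

## Task

The three paper-covered brush caddies have come out of storage nested tightly in one another. Draw them apart one at a time, smallest first, leaving the ones around it standing, and set each gently and upright, flat on the floor of the wooden tray of its own size, before taking the next. Leave the other things on the bench where they are and let go at the end.

Things in the scene. Friction and masses are not known exactly. Their poses are not given: they have to be found in the camera images.
- small_center (a point): Indigo-blue small caddy, an upright open oblong metal box with cream blossoms: 84 long (its x) x 44 wide (its y) x 96 mm tall (its z), walls and floor 4 mm, about 150 g. This point is the middle of the box, 48 mm above its underside. Grip it from above on its two long outer faces, across the 44 mm. At the start it stands inside the medium caddy, on its 4 mm floor, and its top 28 mm stand proud of the medium rim (its underside is then 8 mm above the table).
- medium_center (a point): Mustard-yellow medium caddy, an upright open oblong metal box with cream blossoms: 98 long (its x) x 56 wide (its y) x 72 mm tall (its z), walls and floor 4 mm, about 280 g. This point is the middle of the box, 36 mm above its underside. Grip it from above on its two long outer faces, across the 56 mm. At the start it stands inside the large caddy, on its 4 mm floor, and its top 28 mm stand proud of the large rim.
- large_center (a point): Dark red large caddy, an upright open oblong metal box with cream blossoms: 112 long (its x) x 68 wide (its y) x 48 mm tall (its z), walls and floor 4 mm, about 550 g. This point is the middle of the box, 24 mm above its underside. Grip it from above on its two long outer faces, across the 68 mm. The outermost of the nest, standing loose on the table.
- tray_small_in (a point): Middle of the inner floor of the small place tray: a shallow dark wooden tray fixed to the table, inside 98 mm long (its x) x 58 mm wide (its y), i.e. 7 mm a side more than the small caddy; its floor is 5 mm above the table, its rim 14 mm above the table and 5 mm thick. The three trays look alike but for size.
- tray_medium_in (a point): Middle of the inner floor of the medium place tray: a shallow dark wooden tray fixed to the table, inside 112 mm long (its x) x 70 mm wide (its y), i.e. 7 mm a side more than the medium caddy; its floor is 5 mm above the table, its rim 14 mm above the table and 5 mm thick. The three trays look alike but for size.
- tray_large_in (a point): Middle of the inner floor of the large place tray: a shallow dark wooden tray fixed to the table, inside 126 mm long (its x) x 82 mm wide (its y), i.e. 7 mm a side more than the large caddy; its floor is 5 mm above the table, its rim 14 mm above the table and 5 mm thick. The three trays look alike but for size.
- caddy_small: The small caddy again, origin at the centre of its underside, axes as above.
- caddy_medium: The medium caddy again, origin at the centre of its underside, axes as above. Two brass spring clips inside its ends, 12 mm below the rim, hold the caddy within by 2 to 3 N of friction; the sides leave it 2 mm of play each.
- caddy_large: The large caddy again, origin at the centre of its underside, axes as above. Two brass spring clips inside its ends, 12 mm below the rim, hold the caddy within by 2 to 3 N of friction; the sides leave it 2 mm of play each.
- paste_jar: Bystander: glass paste jar with white lid, 64 mm wide, 75 tall; origin at its underside, middle.
- brush: Bystander: paste brush, 180 mm long, lying on the table; origin at its underside or axis, near its middle.
- weight: Bystander: brass paper weight, 52 mm wide, 40 tall; origin at its underside, middle.
- tape: Bystander: roll of green tape lying flat, 84 mm wide, 22 tall; origin at its underside, middle.
- dye_bottle: Bystander: amber dye bottle, 56 mm wide, 125 tall; origin at its underside, middle.
- mug: Bystander: white mug, 76 mm wide, 80 tall; origin at its underside, middle.
Things that resemble listed ones, but are neither listed nor needed, are in the scene too. Leave any green look-alike of the caddy_large alone. Leave any blue look-alike of the part that bears tray_medium_in alone.

How it is judged:
By the outcome, as a careful person would: the job done as asked, in the order asked, and still so for the second after the job is handed in, with the robot touching nothing.
It also fails if it takes over 70 s, if anything falls off the work surface, if the arm or the gripper's body presses on something with over 40 N, if the wrist force passes 120 N, or if a joint passes its speed limit or range.

## Working session

There is one attempt and no reset: what is moved stays moved. The work goes in short steps, Python scripts to look and compute and a tool call to move; the robot and the scene stay as the last step left them, time stands still between calls to the robot, and variables do not carry over. Pictures are saved under pics/ and viewed, about 8 in all and at most 12, crops included, and the job is handed in when it is done.

Besides the shell and the picture viewer there is one more tool, called after ">>>" as name(argument=value, ...) on one line, values as JSON. apply_moves: Moves the arm, as the interface text tells. Scaled input: -1 to 1 covers 50 mm each way for a shift and 6 degrees each way for a turn. Its arguments: {"type":"object","properties":{"series":{"type":"array","items":{"type":"array","items":{"type":"array","items":{"type":"number"}}}},"claw":{"type":"number"}},"required":["series"]}

```bash
ls; mkdir -p pics; python3 - <<'E'
from cell import ctrl, viewer
import cv2, numpy as np
np.set_printoptions(precision=3,suppress=True)
s=ctrl.read_state(); print(s)
for n in ("scene","side"):
    im=viewer.get_image(n); cv2.imwrite(f"pics/{n}0.png",im)
    c=viewer.camera_info(n); print(n,np.array(c["K"]),np.array(c["R"]),c["t"])
    for l in ["small_center","medium_center","large_center","tray_small_in","tray_medium_in","tray_large_in"]:
        print(l,[(round(d["score"],2),np.round(np.array(d["location"])*[512,384],1).tolist()) for d in viewer.find_in(n,l)])
c=viewer.camera_info("wrist");print(c)
a=cv2.imread("pics/scene0.png");b=cv2.imread("pics/side0.png")
cv2.imwrite("pics/scene0b.png",cv2.resize(a,(800,600),interpolation=cv2.INTER_CUBIC))
cv2.imwrite("pics/side0b.png",cv2.resize(b,(800,600),interpolation=cv2.INTER_CUBIC))
E
```

```text
pics
{'clock': 0.0, 'qpos': array([-1.249,  0.629,  0.038,  1.518, -0.027,  0.996, -0.02 ]), 'qd': array([ 0.001, -0.001, -0.001,  0.001,  0.   ,  0.001,  0.002]), 'tau': array([  0.001, -56.341,   1.227, -19.345,   0.011,   0.01 ,  -0.   ]), 'eef_pos': array([245.523, 601.15 , 230.398]), 'tool_rot': array([3.142, 0.002, 1.183]), 'force': array([-0.322, -0.522,  0.247]), 'torque': array([-0.006, -0.006,  0.035]), 'width': 85.54273532385734}
scene [[458.767   0.    259.793]
 [  0.    458.767 192.254]
 [  0.      0.      1.   ]] [[ 0.539  0.842  0.   ]
 [ 0.7   -0.448 -0.557]
 [-0.469  0.301 -0.831]] [-340.817 -381.913 1472.905]
small_center [(0.95, [227.5, 152.6])]
medium_center [(0.71, [225.4, 175.0]), (0.4, [102.2, 280.3])]
large_center [(0.73, [251.7, 122.5]), (0.6, [229.7, 182.5])]
tray_small_in [(0.61, [200.3, 260.3])]
tray_medium_in [(0.8, [357.0, 247.2]), (0.77, [327.1, 187.9])]
tray_large_in [(0.78, [265.4, 219.2])]
side [[406.677   0.    255.565]
 [  0.    406.677 192.896]
 [  0.      0.      1.   ]] [[ 0.967 -0.253  0.021]
 [-0.17  -0.705 -0.688]
 [ 0.189  0.662 -0.725]] [-597.944  155.409  904.234]
small_center [(0.61, [196.0, 198.4])]
medium_center [(0.7, [196.1, 213.0])]
large_center [(0.83, [195.3, 225.8]), (0.58, [147.1, 180.8])]
tray_small_in [(0.59, [296.4, 270.5])]
tray_medium_in [(0.87, [320.1, 158.9]), (0.68, [223.4, 362.9]), (0.64, [253.8, 159.4])]
tray_large_in [(0.88, [270.9, 211.9]), (0.69, [308.0, 359.6])]
{'K': array([[275.977,   0.   , 255.056],
       [  0.   , 275.977, 190.441],
       [  0.   ,   0.   ,   1.   ]]), 'R': array([[ 0.377,  0.926,  0.   ],
       [ 0.877, -0.357,  0.322],
       [ 0.298, -0.121, -0.947]]), 't': array([-649.709,  -41.151,  380.784])}
```

View pics/scene0b.png

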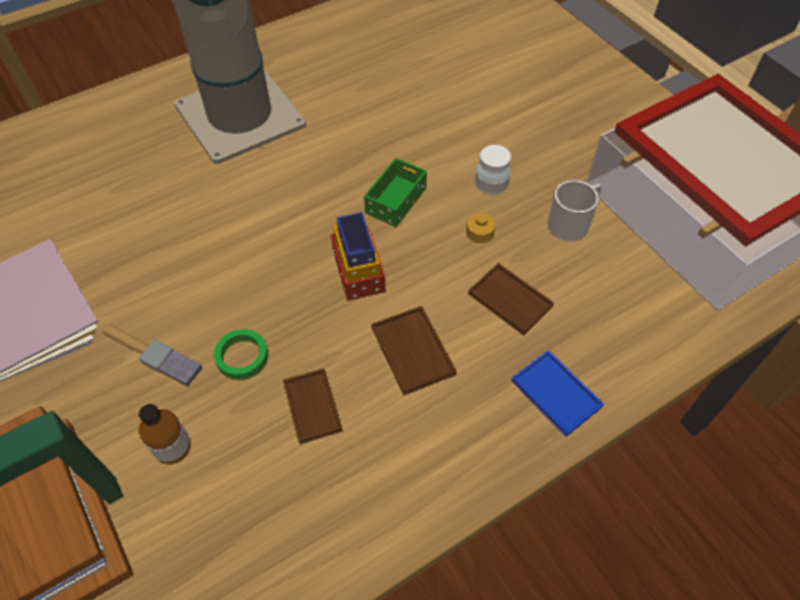

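View pics/side0b.png

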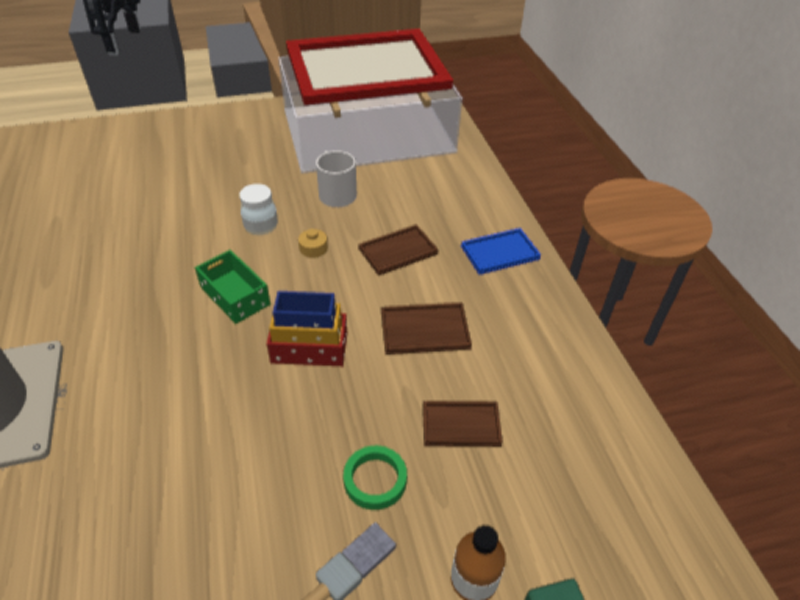

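```bash
cat > h.py <<'E'
from cell import ctrl, viewer
import cv2, numpy as np
from scipy.optimize import minimize
from scipy.spatial.transform import Rotation as Rot
np.set_printoptions(precision=2,suppress=True)
def cam(n):
    c=viewer.camera_info(n); return [np.array(c[k],float) for k in("K","R","t")]
def proj(c,P):
    q=(np.asarray(P)@c[1].T+c[2])@c[0].T; return q[:,:2]/q[:,2:]
def ray(c,px,z):
    d=c[1].T@np.linalg.inv(c[0])@np.array([px[0],px[1],1.]); o=-c[1].T@c[2]
    return o+d*(z-o[2])/d[2]
HSV={"brown":((0,60,20),(18,255,135)),"blue":((112,80,20),(130,255,160)),"yellow":((17,190,60),(30,255,255)),"red":((0,150,40),(6,255,200))}
def mask(im,col,seed,rad=60):
    h=cv2.cvtColor(im,cv2.COLOR_BGR2HSV); m=cv2.inRange(h,*HSV[col])
    if col=="red": m|=cv2.inRange(h,(174,150,40),(180,255,200))
    k=np.zeros_like(m); cv2.circle(k,tuple(int(v) for v in seed),rad,255,-1); m&=k
    m=cv2.morphologyEx(m,cv2.MORPH_CLOSE,np.ones((3,3),np.uint8))
    n,L,st,ce=cv2.connectedComponentsWithStats(m)
    i=1+np.argmax(st[1:,4]); pts=np.argwhere(L==i)[:,::-1]
    o=np.zeros_like(m); cv2.fillConvexPoly(o,cv2.convexHull(pts.astype(np.int32)),255); return o
def box(p,l,w,z0,z1):
    c,s=np.cos(p[2]),np.sin(p[2])
    return np.array([[p[0]+c*a*l/2-s*b*w/2,p[1]+s*a*l/2+c*b*w/2,z] for a in(-1,1) for b in(-1,1) for z in(z0,z1)])
def fit(obs,p0,l,w,z0,z1):
    "obs: list of (cam,mask); IoU of the box silhouette at 4x"
    U=4; ms=[cv2.resize(m,None,fx=U,fy=U,interpolation=cv2.INTER_LINEAR)>127 for _,m in obs]
    def cost(p):
        t=0
        for (c,_),m in zip(obs,ms):
            o=np.zeros(m.shape,np.uint8); q=proj(c,box(p,l,w,z0,z1))
            q=((q+.5)*U-.5)
            cv2.fillConvexPoly(o,cv2.convexHull(np.round(q*16).astype(np.int32)),1,shift=4)
            o=o>0; t+=1-(o&m).sum()/(o|m).sum()
        return t/len(obs)
    best=min((minimize(cost,[p0[0],p0[1],y],method="Nelder-Mead",options=dict(initial_simplex=np.array([[p0[0],p0[1],y]])+np.array([[0,0,0],[12,0,0],[0,12,0],[0,0,.3]]),xatol=.02,fatol=1e-5)) for y in np.arange(0,3.1,np.pi/4)),key=lambda r:r.fun)
    return best.x,best.fun
E
python3 - <<'E'
from h import *
ims={n:cv2.imread(f"pics/{n}0.png") for n in("scene","side")}; C={n:cam(n) for n in ims}
seeds=dict(small=((200,260),(296,270)),large=((265,223),(271,210)),medium=((327,190),(254,159)))
for k,(l,w) in dict(small=(108,68),medium=(122,80),large=(136,92)).items():
    ob={n:(C[n],mask(ims[n],"brown",s)) for n,s in zip(ims,seeds[k])}
    p0=ray(C["side"],seeds[k][1],10)
    print(k,fit(list(ob.values()),p0,l,w,0,14),[fit([ob[n]],p0,l,w,0,14) for n in ob],[(m>0).sum() for _,m in ob.values()])
for k,col,l,w,z0,z1,s in[("small","blue",84,44,76,104,((227,152),(196,198))),("large","red",112,68,0,48,((229,182),(196,222)))]:
    ob={n:(C[n],mask(ims[n],col,ss,45)) for n,ss in zip(ims,s)}
    p0=ray(C["side"],s[1],z1-10)
    print(k,fit(list(ob.values()),p0,l,w,z0,z1),[fit([ob[n]],p0,l,w,z0,z1) for n in ob],[(m>0).sum() for _,m in ob.values()])
E
```

```text
small (array([ 658.96, -189.11,   -0.27]), np.float64(0.04316031711732232)) [(array([ 659.5 , -189.71,    2.89]), np.float64(0.04258742251455072)), (array([ 658.82, -188.36,   -0.26]), np.float64(0.036121054344288916))] [np.int64(1316), np.int64(1520)]
medium (array([664.85, 187.6 ,   0.25]), np.float64(0.5117948249062814)) [(array([664.85, 187.6 ,   0.25]), np.float64(0.02358964981256284)), (array([662.3 , 186.36,   0.  ]), np.float64(1.0))] [np.int64(1356), np.int64(1090)]
large (array([658.76,  -5.02,  -0.17]), np.float64(0.031487112024405295)) [(array([659.15,  -5.47,   2.98]), np.float64(0.028617466967450822)), (array([658.7 ,  -4.3 ,   2.97]), np.float64(0.029425271115192997))] [np.int64(1932), np.int64(1748)]
small (array([473.15,   2.74,   2.84]), np.float64(0.06016673426064567)) [(array([473.21,   2.6 ,   2.84]), np.float64(0.04713665495141617)), (array([472.96,   3.73,  -0.24]), np.float64(0.05419075144508667))] [np.int64(579), np.int64(820)]
large (array([472.23,   3.12,   2.83]), np.float64(0.2996909332207992)) [(array([471.04,   2.82,  -0.31]), np.float64(0.34496630270100825)), (array([472.92,   4.22,   2.88]), np.float64(0.24895596747014437))] [np.int64(785), np.int64(1283)]
```

```bash
cat >> h.py <<'E'
def go(x,y,z,yaw):
    "units for: first the shift (sum over rows) in the present tool frame, then the turn"
    s=ctrl.read_state(); R=Rot.from_euler("xyz",s["tool_rot"]); T=[Rot.from_euler("xyz",[np.pi,0,yaw+k*np.pi]) for k in(0,1)]
    t=min(((R.inv()*q).as_rotvec() for q in T),key=np.linalg.norm)
    print("pos",s["eef_pos"],"rot",s["tool_rot"],"F",s["force"],"w",round(s["width"],1),"t",round(s["clock"],2))
    print("shift/50",R.inv().apply(np.array([x,y,z])-s["eef_pos"])/50,"turn/6deg",np.degrees(t)/6)
E
python3 - <<'E'
from h import *
c=cam("wrist");print(-c[1].T@c[2]-ctrl.read_state()["eef_pos"], c[1].T@[0,0,1])
go(473,3,231,1.27)
ims={n:cv2.imread(f"pics/{n}0.png") for n in("scene","side")}; C={n:cam(n) for n in ims}
for nm,s in(("small",(200,260)),("medium",(327,190)),("large",(265,223))):
    m=mask(ims["scene"],"brown",s); p0=ray(C["scene"],s,10)
    print(nm,[round(fit([(C["scene"],m)],p0,l,w,0,14)[1],3) for l,w in((108,68),(122,80),(136,92))])
E
```

```text
[-78.29  31.53 142.44] [ 0.3  -0.12 -0.95]
pos [245.78 601.76 231.33] rot [-3.14 -0.    1.18] F [-0.59  0.63 -0.49] w 85.2 t 0.7
shift/50 [-9.37  8.74  0.01] turn/6deg [-0.   -0.   -0.83]
small [np.float64(0.043), np.float64(0.203), np.float64(0.367)]
medium [np.float64(0.226), np.float64(0.024), np.float64(0.191)]
large [np.float64(0.394), np.float64(0.218), np.float64(0.028)]
```

>>> apply_moves(series=[[[-0.62, 0.58, 0, 0, 0, 0], [-0.62, 0.58, 0, 0, 0, 0], [-0.62, 0.58, 0, 0, 0, 0], [-0.62, 0.58, 0, 0, 0, 0], [-0.62, 0.58, 0, 0, 0, 0]]], claw=1)

```text
clock: 1.32
eef_pos: [321.9, 402.2, 231.5]
tool_rot: [3.141, -0.001, 1.183]
force: [-0.1, -0.5, 0.1]
width: 85.5
```

>>> apply_moves(series=[[[-0.62, 0.58, 0, 0, 0, 0], [-0.62, 0.58, 0, 0, 0, 0], [-0.62, 0.58, 0, 0, 0, 0], [-0.62, 0.58, 0, 0, 0, 0], [-0.62, 0.58, 0, 0, 0, 0]]])

```text
clock: 1.95
eef_pos: [397.6, 203.9, 231.6]
tool_rot: [3.141, -0.001, 1.183]
force: [1.0, -0.1, 0.1]
width: 85.3
```

>>> apply_moves(series=[[[-0.62, 0.58, 0, 0, 0, 0], [-0.62, 0.58, 0, 0, 0, 0], [-0.62, 0.58, 0, 0, 0, 0], [-0.62, 0.58, 0, 0, 0, 0], [-0.62, 0.58, 0, 0, 0, -0.83]]])

```text
clock: 2.58
eef_pos: [473.2, 5.5, 231.6]
tool_rot: [3.141, -0.0, 1.272]
force: [0.5, 0.8, -0.3]
width: 85.4
```

```bash
python3 - <<'E'
from h import *
go(473,3,231,1.27); c=cam("wrist"); im=viewer.get_image("wrist"); cv2.imwrite("pics/w1.png",im)
go(473,3,231,1.27)
for k,v in dict(K=c[0],R=c[1],t=c[2]).items(): np.save(f"pics/w1{k}.npy",v)
E
```

```text
pos [473.25   5.55 231.58] rot [ 3.14 -0.    1.27] F [ 0.54  0.77 -0.29] w 85.4 t 2.58
shift/50 [-0.05  0.01  0.01] turn/6deg [ 0.01 -0.    0.02]
pos [475.32  -1.23 231.81] rot [3.14 0.   1.27] F [ 1.92 -4.58  0.55] w 85.3 t 2.62
shift/50 [ 0.07 -0.07  0.02] turn/6deg [ 0.04  0.03 -0.02]
```

View pics/w1.png

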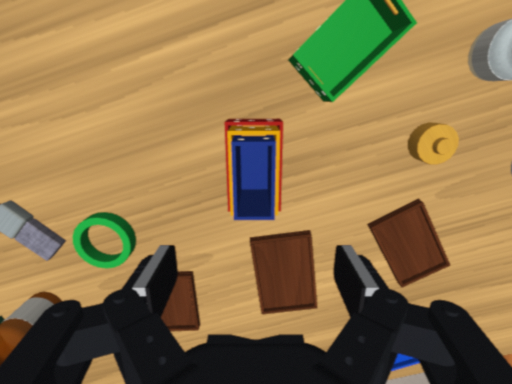

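```bash
python3 - <<'E'
from h import *
s1=ctrl.read_state(); c=cam("wrist"); im=viewer.get_image("wrist"); cv2.imwrite("pics/w2.png",im); print(s1["eef_pos"],s1["force"])
print("small",fit([(c,mask(im,"blue",(255,180),60))],(473,3),84,44,76,104))
h=cv2.cvtColor(im,cv2.COLOR_BGR2HSV); 
sat=((h[...,1]>150)&((h[...,0]<7)|(h[...,0]>172)|((h[...,0]>17)&(h[...,0]<30)&(h[...,1]>190))|((h[...,0]>110)&(h[...,0]<130)))).astype(np.uint8)*255
k=np.zeros_like(sat);cv2.circle(k,(255,175),62,255,-1);sat&=k
pts=np.argwhere(sat>0)[:,::-1];print(pts.min(0),pts.max(0))
for n,sd,l,w,p in(("large",(284,270),136,92,(659,-5)),("medium",(410,243),122,80,(665,187))):
    print(n,fit([(c,mask(im,"brown",sd,62))],p,l,w,0,14))
ims={n:cv2.imread(f"pics/{n}0.png") for n in("scene","side")}; C={n:cam(n) for n in ims}
go(473,3,231,1.27)
E
```

```text
[475.32  -1.23 231.81] [ 1.92 -4.58  0.55]
small (array([470.93,   4.26,  -0.3 ]), np.float64(0.03844062266331316))
[230 115] [287 214]
large (array([656.55,  -3.02,  -0.16]), np.float64(0.01720110974901612))
medium (array([662.26, 189.64,   0.25]), np.float64(0.01607612934104763))
pos [474.24   1.51 231.65] rot [3.14 0.   1.26] F [-0.16 -0.08 -0.38] w 85.5 t 2.67
shift/50 [ 0.02 -0.03  0.01] turn/6deg [ 0.03  0.02 -0.07]
```

>>> apply_moves(series=[[[0, 0, 0.7, 0, 0, 0], [0, 0, 0.7, 0, 0, 0], [0, 0, 0.6, 0, 0, 0], [0, 0, 0, 0, 0, 0], [0, 0, 0, 0, 0, 0]]])

```text
clock: 3.3
eef_pos: [473.3, 7.2, 132.2]
tool_rot: [3.14, -0.001, 1.27]
force: [-0.2, 0.6, -0.0]
width: 85.5
```

```bash
python3 - <<'E'
from h import *
go(472,3.5,80,1.27)
E
```

```text
pos [473.26   7.16 132.18] rot [ 3.14 -0.    1.27] F [-0.22  0.63 -0.03] w 85.5 t 3.3
shift/50 [-0.08 -0.    1.04] turn/6deg [ 0.01 -0.01  0.  ]
```

>>> apply_moves(series=[[[-0.08, 0, 0.3, 0, 0, 0], [0, 0, 0.4, 0, 0, 0], [0, 0, 0.34, 0, 0, 0], [0, 0, 0, 0, 0, 0], [0, 0, 0, 0, 0, 0]]])

```text
clock: 3.92
eef_pos: [472.4, 3.1, 80.5]
tool_rot: [3.14, -0.001, 1.27]
force: [0.5, 0.9, 0.2]
width: 85.4
```

```bash
python3 - <<'E'
from h import *
go(472,3.5,80,1.27); c=cam("wrist"); im=viewer.get_image("wrist"); cv2.imwrite("pics/w3.png",im)
print("small",fit([(c,mask(im,"blue",(255,260),140))],(473,3),84,44,76,104))
E
```

```text
pos [472.41   3.11  80.5 ] rot [ 3.14 -0.    1.27] F [0.49 0.86 0.21] w 85.4 t 3.92
shift/50 [ 0.   -0.01  0.01] turn/6deg [ 0.02 -0.01 -0.  ]
small (array([471.39,   4.28,   2.85]), np.float64(0.035791962991092996))
```

View pics/w3.png

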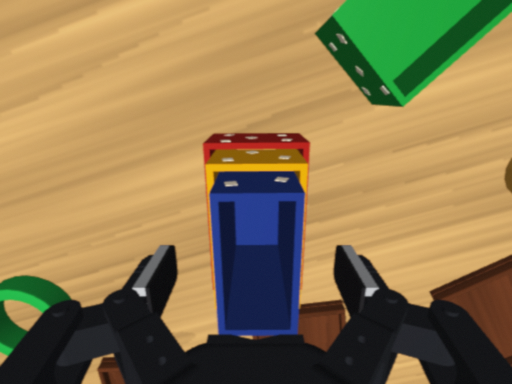

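>>> apply_moves(series=[[[0, 0, 0, 0, 0, 0], [0, 0, 0, 0, 0, 0], [0, 0, 0, 0, 0, 0], [0, 0, 0, 0, 0, 0], [0, 0, 0, 0, 0, 0]]], claw=-1)

```text
clock: 4.6
eef_pos: [471.8, 3.4, 79.9]
tool_rot: [3.141, -0.001, 1.27]
force: [-0.9, 1.5, 5.7]
width: 43.1
```

>>> apply_moves(series=[[[0, 0, 0, 0, 0, 0], [0, 0, 0, 0, 0, 0], [0, 0, 0, 0, 0, 0], [0, 0, 0, 0, 0, 0], [0, 0, 0, 0, 0, 0]]])

```text
clock: 5.22
eef_pos: [471.8, 3.3, 79.9]
tool_rot: [3.141, -0.001, 1.27]
force: [-1.0, 1.0, 6.1]
width: 42.8
```

>>> apply_moves(series=[[[0, 0, -0.05, 0, 0, 0], [0, 0, -0.1, 0, 0, 0], [0, 0, -0.15, 0, 0, 0], [0, 0, -0.15, 0, 0, 0], [0, 0, -0.15, 0, 0, 0]]])

```text
clock: 5.85
eef_pos: [471.3, 2.8, 109.9]
tool_rot: [-3.142, 0.0, 1.27]
force: [0.3, -0.5, -4.1]
width: 42.7
```

>>> apply_moves(series=[[[0, 0, -0.2, 0, 0, 0], [0, 0, -0.2, 0, 0, 0], [0, 0, -0.2, 0, 0, 0], [0, 0, -0.2, 0, 0, 0], [0, 0, -0.2, 0, 0, 0]]])

```text
clock: 6.48
eef_pos: [471.7, 3.0, 160.2]
tool_rot: [3.141, -0.0, 1.27]
force: [-0.2, 0.1, -1.9]
width: 43.1
```

>>> apply_moves(series=[[[0, 0, -0.2, 0, 0, 0], [0, 0, -0.2, 0, 0, 0], [0, 0, -0.2, 0, 0, 0], [0, 0, 0, 0, 0, 0], [0, 0, 0, 0, 0, 0]]])

```text
clock: 7.1
eef_pos: [471.2, 3.0, 189.1]
tool_rot: [-3.141, 0.0, 1.27]
force: [0.7, 0.0, -1.5]
width: 43.0
```

```bash
python3 - <<'E'
from h import *
go(658.5,-188.5,190,1.3)
go(658.5,-188.5,190,np.pi/2-.26)
im=viewer.get_image("side"); cv2.imwrite("pics/s2.png",cv2.resize(im[80:330,120:400],None,fx=2.4,fy=2.4,interpolation=cv2.INTER_CUBIC))
E
```

```text
pos [471.23   2.96 189.15] rot [-3.14  0.    1.27] F [ 0.72  0.05 -1.46] w 43.0 t 7.1
shift/50 [-2.55  4.71 -0.02] turn/6deg [-0.    0.   -0.29]
pos [471.23   2.96 189.15] rot [-3.14  0.    1.27] F [ 0.72  0.05 -1.46] w 43.0 t 7.1
shift/50 [-2.55  4.71 -0.02] turn/6deg [-0.    0.   -0.39]
```

View pics/s2.png

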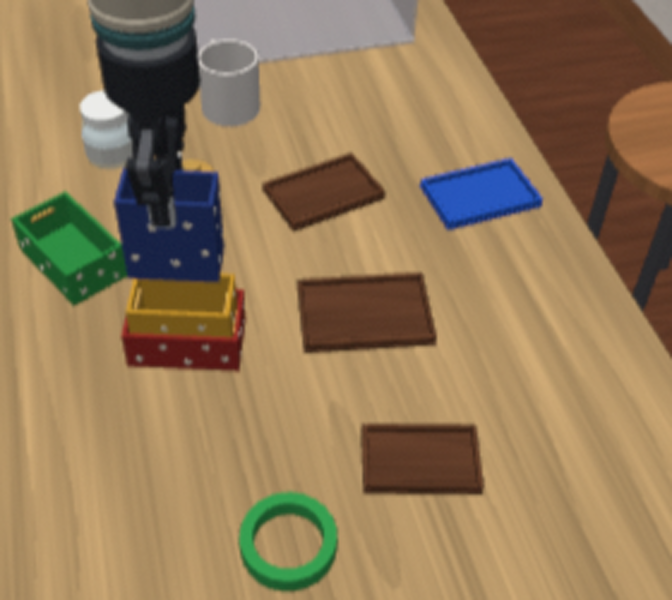

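>>> apply_moves(series=[[[-0.3, 0.55, 0, 0, 0, 0], [-0.4, 0.75, 0, 0, 0, 0], [-0.4, 0.75, 0, 0, 0, 0], [-0.4, 0.75, 0, 0, 0, 0], [-0.4, 0.75, 0, 0, 0, 0]]])

```text
clock: 7.78
eef_pos: [613.3, -141.3, 188.4]
tool_rot: [-3.14, -0.0, 1.27]
force: [-0.2, -0.5, -1.9]
width: 42.7
```

>>> apply_moves(series=[[[-0.4, 0.75, 0, 0, 0, 0], [-0.25, 0.41, 0.3, 0, 0, -0.35], [0, 0, 0.6, 0, 0, 0], [0, 0, 0.6, 0, 0, 0], [0, 0, 0, 0, 0, 0]]])

```text
clock: 8.4
eef_pos: [655.9, -187.8, 110.8]
tool_rot: [-3.134, -0.0, 1.307]
force: [-0.4, -0.9, -1.4]
width: 42.9
```

```bash
python3 - <<'E'
from h import *
go(658.5,-188.5,78,np.pi/2-.263)
s=ctrl.read_state()
tot={}
b=s["eef_pos"][2]-72
for n in("scene","side"):
    im=viewer.get_image(n); c=cam(n); cv2.imwrite(f"pics/{n}3.png",im)
    m=mask(im,"blue",proj(c,[[658,-188,b+48]])[0],50)
    print(n,fit([(c,m)],s["eef_pos"],84,44,b,b+96))
go(658.5,-188.5,78,np.pi/2-.263)
E
```

```text
pos [ 655.85 -187.81  110.76] rot [-3.13 -0.    1.31] F [-0.37 -0.88 -1.42] w 42.9 t 8.4
shift/50 [0.   0.06 0.65] turn/6deg [-0.07 -0.   -0.01]
scene (array([ 660.25, -189.64,   -0.26]), np.float64(0.22014404555859524))
side (array([ 659.27, -186.19,   -0.29]), np.float64(0.03882281281056643))
pos [ 658.71 -188.66  114.4 ] rot [-3.14  0.    1.31] F [ 0.32  0.06 -0.71] w 42.9 t 8.5
shift/50 [ 0.   -0.    0.73] turn/6deg [-0.    0.   -0.01]
```

>>> apply_moves(series=[[[0, 0, 0.25, 0, 0, 0], [0, 0, 0.25, 0, 0, 0], [0, 0, 0.12, 0, 0, 0], [0, 0, 0.05, 0, 0, 0], [0, 0, 0, 0, 0, 0]]])

```text
clock: 9.12
eef_pos: [658.6, -188.6, 80.7]
tool_rot: [-3.142, -0.0, 1.307]
force: [0.4, -0.7, -1.5]
width: 42.8
```

>>> apply_moves(series=[[[0, 0, 0.03, 0, 0, 0], [0, 0, 0.03, 0, 0, 0], [0, 0, 0, 0, 0, 0], [0, 0, 0, 0, 0, 0], [0, 0, 0, 0, 0, 0]]])

```text
clock: 9.75
eef_pos: [658.6, -188.6, 77.9]
tool_rot: [3.141, -0.0, 1.307]
force: [0.1, 0.5, -1.4]
width: 43.2
```

>>> apply_moves(series=[[[0, 0, 0.01, 0, 0, 0], [0, 0, 0.01, 0, 0, 0], [0, 0, 0, 0, 0, 0], [0, 0, 0, 0, 0, 0], [0, 0, 0, 0, 0, 0]]])

```text
clock: 10.38
eef_pos: [658.6, -188.6, 77.1]
tool_rot: [3.141, -0.0, 1.307]
force: [-1.6, 0.9, 3.0]
width: 42.8
```

```bash
python3 - <<'E'
from h import *
go(658.5,-188.5,77,np.pi/2-.263)
im=viewer.get_image("side"); c=cam("side"); b=5;cv2.imwrite("pics/s4.png",cv2.resize(im[150:320,220:380],None,fx=4,fy=4,interpolation=cv2.INTER_CUBIC))
m=mask(im,"blue",proj(c,[[658,-188,b+48]])[0],50)
print(fit([(c,m)],(658,-188),84,44,b,b+96))
E
```

```text
pos [ 658.61 -188.6    77.08] rot [ 3.14 -0.    1.31] F [-1.63  0.93  3.02] w 42.8 t 10.38
shift/50 [ 0. -0.  0.] turn/6deg [ 0.   -0.   -0.01]
(array([ 659.74, -188.11,    2.85]), np.float64(0.047759353158832396))
```

View pics/s4.png

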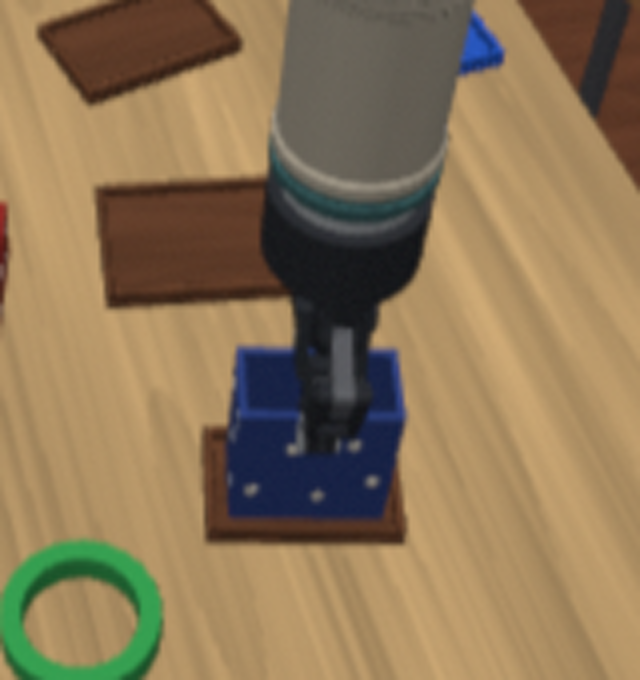

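>>> apply_moves(series=[[[0, 0, 0, 0, 0, 0], [0, 0, 0, 0, 0, 0], [0, 0, 0, 0, 0, 0], [0, 0, 0, 0, 0, 0], [0, 0, 0, 0, 0, 0]]], claw=1)

```text
clock: 11.05
eef_pos: [658.6, -188.6, 76.8]
tool_rot: [-3.142, 0.0, 1.307]
force: [0.0, 0.4, 1.1]
width: 85.2
```

>>> apply_moves(series=[[[0, 0, -0.2, 0, 0, 0], [0, 0, -0.5, 0, 0, 0], [0, 0, -0.7, 0, 0, 0], [0, 0, -0.7, 0, 0, 0], [0, 0, -0.1, 0, 0, 0]]])

```text
clock: 11.68
eef_pos: [660.6, -189.3, 190.7]
tool_rot: [3.135, -0.0, 1.306]
force: [0.6, 0.5, -0.3]
width: 85.7
```

```bash
python3 - <<'E'
from h import *
go(471.8,3.3,180,1.27)
im=viewer.get_image("side"); c=cam("side"); b=5
m=mask(im,"blue",proj(c,[[658,-188,b+48]])[0],50)
print(fit([(c,m)],(658,-188),84,44,b,b+96))
E
```

```text
pos [ 660.57 -189.28  190.66] rot [ 3.14 -0.    1.31] F [ 0.61  0.54 -0.26] w 85.7 t 11.68
shift/50 [ 2.73 -4.65  0.18] turn/6deg [ 0.06 -0.    0.35]
(array([ 659.91, -187.39,    2.85]), np.float64(0.0445244215938303))
```

>>> apply_moves(series=[[[0.3, -0.5, 0, 0, 0, 0], [0.44, -0.75, 0, 0, 0, 0], [0.44, -0.75, 0, 0, 0, 0], [0.44, -0.75, 0, 0, 0, 0], [0.44, -0.75, 0, 0, 0, 0]]])

```text
clock: 12.35
eef_pos: [514.6, -42.4, 185.9]
tool_rot: [-3.14, 0.0, 1.307]
force: [0.6, -0.2, 0.8]
width: 85.7
```

>>> apply_moves(series=[[[0.44, -0.75, 0, 0, 0, 0], [0.23, -0.4, 0, 0, 0, 0.35], [0, 0, 0.2, 0, 0, 0], [0, 0, 0, 0, 0, 0], [0, 0, 0, 0, 0, 0]]])

```text
clock: 12.98
eef_pos: [470.4, 2.9, 176.4]
tool_rot: [-3.142, 0.0, 1.269]
force: [0.0, 0.2, -0.6]
width: 85.6
```

```bash
python3 - <<'E'
from h import *
c=cam("wrist"); go(471.8,3.3,52,1.27); im=viewer.get_image("wrist"); cv2.imwrite("pics/w5.png",im)
for col,l,w,z in(("yellow",98,56,76),("red",112,68,48)):
    m=mask(im,col,proj(c,[[472,3,z]])[0],110); print(col,fit([(c,m)],(472,3),l,w,z-28,z), "top only",fit([(c,m)],(472,3),l,w,z-.1,z))
go(471.8,3.3,52,1.27)
E
```

```text
pos [470.39   2.92 176.4 ] rot [-3.14  0.    1.27] F [ 0.02  0.2  -0.61] w 85.6 t 12.97
shift/50 [0.02 0.02 2.49] turn/6deg [-0.    0.   -0.01]
yellow (array([470.25,   4.68,   2.84]), np.float64(0.023759520744819795)) top only (array([466.79,   5.73,  -0.3 ]), np.float64(0.05388122560952047))
red (array([470.37,   4.32,  -0.3 ]), np.float64(0.17712013365587098)) top only (array([467.93,   5.11,  -0.3 ]), np.float64(0.1642219923432623))
pos [470.4    2.99 176.55] rot [3.14 0.   1.27] F [-0.83  0.49 -0.63] w 85.2 t 13.03
shift/50 [0.02 0.02 2.49] turn/6deg [ 0.    0.   -0.01]
```

View pics/w5.png

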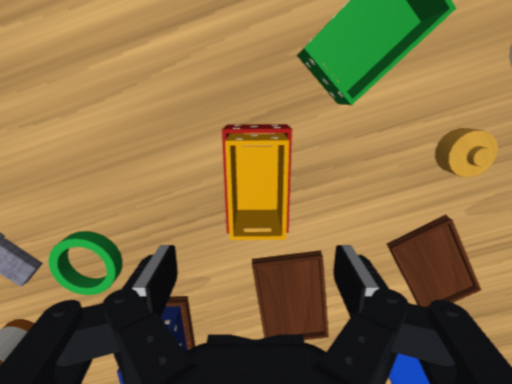

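>>> apply_moves(series=[[[0.02, 0.02, 0.7, 0, 0, 0], [0, 0, 0.7, 0, 0, 0], [0, 0, 0.7, 0, 0, 0], [0, 0, 0.41, 0, 0, 0], [0, 0, 0, 0, 0, 0]]])

```text
clock: 13.65
eef_pos: [470.4, 4.0, 50.1]
tool_rot: [-3.139, 0.001, 1.269]
force: [-0.4, -0.5, 0.8]
width: 85.0
```

>>> apply_moves(series=[[[0, 0, 0, 0, 0, 0], [0, 0, 0, 0, 0, 0], [0, 0, 0, 0, 0, 0], [0, 0, 0, 0, 0, 0], [0, 0, 0, 0, 0, 0]]])

```text
clock: 14.28
eef_pos: [471.1, 4.6, 51.5]
tool_rot: [3.141, -0.0, 1.27]
force: [0.4, -0.2, -0.3]
width: 85.6
```

>>> apply_moves(series=[[[0, 0, 0, 0, 0, 0], [0, 0, 0, 0, 0, 0], [0, 0, 0, 0, 0, 0], [0, 0, 0, 0, 0, 0], [0, 0, 0, 0, 0, 0]]], claw=-1)

```text
clock: 14.9
eef_pos: [471.0, 4.6, 51.6]
tool_rot: [3.141, -0.0, 1.27]
force: [-0.7, -0.3, 6.0]
width: 55.0
```

>>> apply_moves(series=[[[0, 0, -0.05, 0, 0, 0], [0, 0, -0.1, 0, 0, 0], [0, 0, -0.15, 0, 0, 0], [0, 0, -0.15, 0, 0, 0], [0, 0, -0.15, 0, 0, 0]]])

```text
clock: 15.52
eef_pos: [470.8, 4.5, 81.8]
tool_rot: [-3.141, 0.0, 1.27]
force: [-0.1, 0.1, -6.5]
width: 55.0
```

>>> apply_moves(series=[[[0, 0, -0.2, 0, 0, 0], [0, 0, -0.2, 0, 0, 0], [0, 0, -0.2, 0, 0, 0], [0, 0, -0.2, 0, 0, 0], [0, 0, -0.2, 0, 0, 0]]])

```text
clock: 16.15
eef_pos: [471.0, 4.6, 132.0]
tool_rot: [3.142, -0.0, 1.27]
force: [0.3, -0.3, -3.4]
width: 55.1
```

>>> apply_moves(series=[[[0, 0, -0.2, 0, 0, 0], [0, 0, -0.2, 0, 0, 0], [0, 0, -0.1, 0, 0, 0], [0, 0, 0, 0, 0, 0], [0, 0, 0, 0, 0, 0]]])

```text
clock: 16.77
eef_pos: [470.8, 4.5, 156.1]
tool_rot: [-3.141, 0.0, 1.27]
force: [-0.6, -0.3, -2.8]
width: 54.7
```

```bash
python3 - <<'E'
from h import *
go(663.5,188.5,150,np.pi/2+.25)
im=viewer.get_image("side"); cv2.imwrite("pics/s6.png",cv2.resize(im[80:330,120:400],None,fx=2.4,fy=2.4,interpolation=cv2.INTER_CUBIC))
E
```

```text
pos [470.79   4.54 156.06] rot [-3.14  0.    1.27] F [-0.59 -0.31 -2.8 ] w 54.7 t 16.77
shift/50 [4.66 2.59 0.12] turn/6deg [-0.01  0.   -5.26]
```

View pics/s6.png

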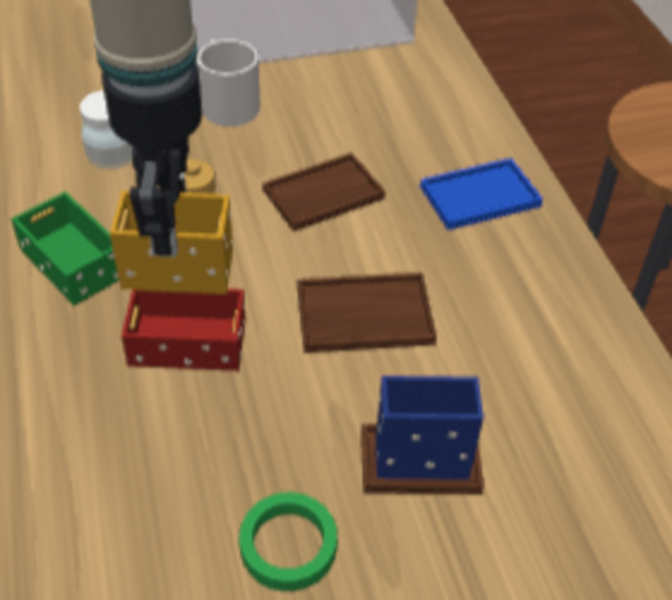

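>>> apply_moves(series=[[[0.5, 0.28, 0, 0, 0, 0], [0.7, 0.39, 0, 0, 0, 0], [0.7, 0.39, 0, 0, 0, 0], [0.7, 0.39, 0, 0, 0, 0], [0.7, 0.39, 0, 0, 0, 0]]])

```text
clock: 17.45
eef_pos: [608.2, 135.7, 155.5]
tool_rot: [-3.14, 0.001, 1.27]
force: [0.2, 0.4, -3.2]
width: 54.8
```

>>> apply_moves(series=[[[0.7, 0.39, 0, 0, 0, 0], [0.66, 0.36, 0, 0, 0, 0], [0, 0, 0, 0, 0, -0.9], [0, 0, 0, 0, 0, -0.9], [0, 0, 0, 0, 0, -0.9]]])

```text
clock: 18.08
eef_pos: [663.1, 188.5, 155.0]
tool_rot: [-3.139, 0.001, 1.556]
force: [0.4, -0.1, -2.2]
width: 55.0
```

>>> apply_moves(series=[[[0, 0, 0, 0, 0, -0.9], [0, 0, 0.3, 0, 0, -0.9], [0, 0, 0.5, 0, 0, -0.76], [0, 0, 0.4, 0, 0, 0], [0, 0, 0, 0, 0, 0]]])

```text
clock: 18.7
eef_pos: [661.9, 188.1, 93.7]
tool_rot: [-3.136, 0.0, 1.819]
force: [-0.3, -0.3, -2.6]
width: 54.7
```

```bash
python3 - <<'E'
from h import *
viewer.get_image("scene"); s=ctrl.read_state(); b=s["eef_pos"][2]-47.5; print(b)
for n in("scene","side"):
    im=viewer.get_image(n); c=cam(n)
    m=mask(im,"yellow",proj(c,[[663.5,188.5,b+36]])[0],50)
    print(n,fit([(c,m)],s["eef_pos"],98,56,b,b+72))
go(663.5,188.5,53.5,np.pi/2+.25)
E
```

```text
47.717220613655314
scene (array([666.13, 186.39,   0.27]), np.float64(0.09650731548274039))
side (array([665.42, 188.69,   3.35]), np.float64(0.1093934173542479))
pos [664.47 188.97  96.98] rot [3.14 0.   1.82] F [ 0.29 -0.21 -2.41] w 54.6 t 18.85
shift/50 [-0.   -0.02  0.87] turn/6deg [ 0.01  0.   -0.01]
```

>>> apply_moves(series=[[[0, -0.02, 0.3, 0, 0, 0], [0, 0, 0.3, 0, 0, 0], [0, 0, 0.16, 0, 0, 0], [0, 0, 0.05, 0, 0, 0], [0, 0, 0, 0, 0, 0]]])

```text
clock: 19.48
eef_pos: [662.9, 188.5, 55.7]
tool_rot: [-3.142, -0.0, 1.821]
force: [0.2, -0.3, -2.3]
width: 54.4
```

>>> apply_moves(series=[[[0, 0, 0.02, 0, 0, 0], [0, 0, 0.02, 0, 0, 0], [0, 0, 0.01, 0, 0, 0], [0, 0, 0, 0, 0, 0], [0, 0, 0, 0, 0, 0]]])

```text
clock: 20.1
eef_pos: [662.8, 188.5, 53.3]
tool_rot: [3.142, -0.0, 1.821]
force: [0.4, -0.3, -3.2]
width: 55.1
```

>>> apply_moves(series=[[[0, 0, 0.01, 0, 0, 0], [0, 0, 0.01, 0, 0, 0], [0, 0, 0, 0, 0, 0], [0, 0, 0, 0, 0, 0], [0, 0, 0, 0, 0, 0]]])

```text
clock: 20.72
eef_pos: [662.8, 188.5, 52.7]
tool_rot: [3.142, -0.0, 1.821]
force: [-1.8, -0.2, 3.6]
width: 55.1
```

```bash
python3 - <<'E'
from h import *
im=viewer.get_image("side"); cv2.imwrite("pics/s7.png",cv2.resize(im[90:240,180:340],None,fx=4,fy=4,interpolation=cv2.INTER_CUBIC))
E
```

```text
(no output)
```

View pics/s7.png

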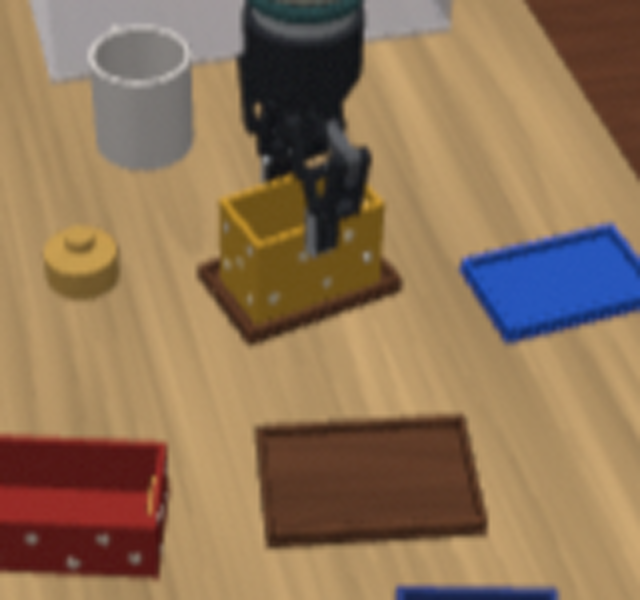

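>>> apply_moves(series=[[[0, 0, 0, 0, 0, 0], [0, 0, 0, 0, 0, 0], [0, 0, 0, 0, 0, 0], [0, 0, 0, 0, 0, 0], [0, 0, 0, 0, 0, 0]]], claw=1)

```text
clock: 21.4
eef_pos: [662.8, 188.4, 52.2]
tool_rot: [-3.142, -0.0, 1.821]
force: [-0.1, 0.8, -0.4]
width: 85.2
```

>>> apply_moves(series=[[[0, 0, -0.2, 0, 0, 0], [0, 0, -0.5, 0, 0, 0], [0, 0, -0.7, 0, 0, 0], [0, 0, -0.7, 0, 0, 0], [0, 0, 0, 0, 0, 0.9]]])

```text
clock: 22.02
eef_pos: [665.4, 189.2, 162.0]
tool_rot: [3.134, -0.002, 1.724]
force: [-0.8, -0.4, -1.1]
width: 85.3
```

>>> apply_moves(series=[[[0, 0, 0, 0, 0, 0.9], [0, 0, 0, 0, 0, 0.9], [0, 0, 0, 0, 0, 0.9], [0, 0, 0, 0, 0, 0.9], [0, 0, 0, 0, 0, 0.76]]])

```text
clock: 22.65
eef_pos: [663.0, 188.6, 158.2]
tool_rot: [3.141, -0.001, 1.267]
force: [-0.0, 0.6, 0.6]
width: 85.3
```

>>> apply_moves(series=[[[-0.5, -0.28, 0, 0, 0, 0], [-0.7, -0.39, 0, 0, 0, 0], [-0.7, -0.39, 0, 0, 0, 0], [-0.7, -0.39, 0, 0, 0, 0], [-0.7, -0.39, 0, 0, 0, 0]]])

```text
clock: 23.28
eef_pos: [525.4, 57.4, 158.2]
tool_rot: [3.14, -0.001, 1.27]
force: [0.9, -0.7, 0.2]
width: 85.4
```

>>> apply_moves(series=[[[-0.7, -0.39, 0, 0, 0, 0], [-0.64, -0.35, 0, 0, 0, 0], [0, 0, 0, 0, 0, 0], [0, 0, 0, 0, 0, 0], [0, 0, 0, 0, 0, 0]]])

```text
clock: 23.9
eef_pos: [472.0, 6.1, 157.6]
tool_rot: [3.14, -0.001, 1.271]
force: [0.6, 0.0, -0.4]
width: 85.3
```

```bash
python3 - <<'E'
from h import *
c=cam("wrist"); go(471,4,27,1.27); im=viewer.get_image("wrist"); cv2.imwrite("pics/w8.png",im)
h=proj(c,[[472,3,48]])[0]
m=mask(im,"red",h,110); print(fit([(c,m)],(472,3),112,68,0,48))
for n in("scene","side"):
    im=viewer.get_image(n);cc=cam(n);cv2.imwrite(f"pics/{n}8.png",im)
    m=mask(im,"red",proj(cc,[[472,3,30]])[0],45); print(n,fit([(cc,m)],(472,3),112,68,0,48))
go(471,4,27,1.27)
E
```

```text
pos [472.04   6.07 157.56] rot [ 3.14 -0.    1.27] F [ 0.55  0.05 -0.42] w 85.3 t 23.9
shift/50 [-0.05 -0.01  2.61] turn/6deg [ 0.01 -0.01  0.01]
(array([472.31,   3.92,  -0.3 ]), np.float64(0.019995613670223622))
scene (array([471.52,   3.25,  -0.31]), np.float64(0.06275123988514753))
side (array([472.21,   4.56,  -0.25]), np.float64(0.04271559633027522))
pos [471.33   5.75 157.23] rot [ 3.14 -0.    1.27] F [-0.15  0.01  0.12] w 85.4 t 24.05
shift/50 [-0.04  0.    2.6 ] turn/6deg [ 0.   -0.    0.01]
```

View pics/w8.png

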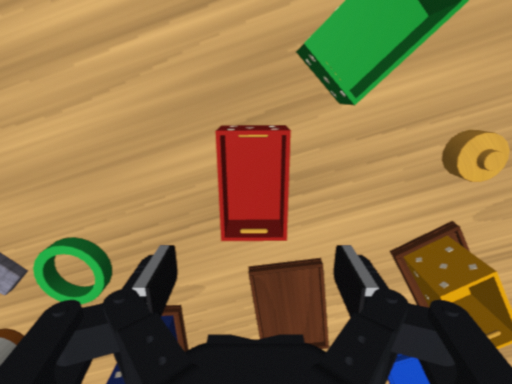

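>>> apply_moves(series=[[[-0.03, 0.01, 0.7, 0, 0, 0], [0, 0, 0.7, 0, 0, 0], [0, 0, 0.6, 0, 0, 0], [0, 0, 0, 0, 0, 0], [0, 0, 0, 0, 0, 0]]])

```text
clock: 24.68
eef_pos: [471.5, 3.6, 57.9]
tool_rot: [3.141, -0.0, 1.27]
force: [-0.7, 0.2, 1.5]
width: 85.3
```

```bash
python3 - <<'E'
from h import *
c=cam("wrist"); im=viewer.get_image("wrist")
m=mask(im,"red",proj(c,[[472,3,48]])[0],130); print(fit([(c,m)],(472,3),112,68,0,48))
go(472,4,14,1.27)
E
```

```text
(array([471.84,   4.07,   2.85]), np.float64(0.012318152147921202))
pos [471.75   3.65  58.28] rot [ 3.14 -0.    1.27] F [-0.29 -0.24  0.61] w 85.2 t 24.73
shift/50 [0.01 0.   0.89] turn/6deg [ 0.02 -0.01  0.  ]
```

Well centred. Descend, close.

>>> apply_moves(series=[[[0.01, 0, 0.3, 0, 0, 0], [0, 0, 0.3, 0, 0, 0], [0, 0, 0.26, 0, 0, 0], [0, 0, 0, 0, 0, 0], [0, 0, 0, 0, 0, 0]]])

```text
clock: 25.35
eef_pos: [468.9, 4.7, 18.3]
tool_rot: [-3.135, 0.0, 1.27]
force: [1.2, -0.1, -1.0]
width: 85.3
```

>>> apply_moves(series=[[[0, 0, 0, 0, 0, 0], [0, 0, 0, 0, 0, 0], [0, 0, 0, 0, 0, 0], [0, 0, 0, 0, 0, 0], [0, 0, 0, 0, 0, 0]]], claw=-1)

```text
clock: 25.98
eef_pos: [469.3, 4.8, 19.1]
tool_rot: [-3.136, -0.001, 1.27]
force: [-0.3, 1.2, 6.1]
width: 66.6
```

>>> apply_moves(series=[[[0, 0, 0, 0, 0, 0], [0, 0, 0, 0, 0, 0], [0, 0, 0, 0, 0, 0], [0, 0, -0.1, 0, 0, 0], [0, 0, -0.2, 0, 0, 0]]])

```text
clock: 26.6
eef_pos: [468.4, 4.6, 33.5]
tool_rot: [-3.134, -0.0, 1.269]
force: [0.2, 0.6, -4.8]
width: 66.5
```

>>> apply_moves(series=[[[0, 0, -0.3, 0, 0, 0], [0, 0, -0.4, 0, 0, 0], [0, 0, -0.3, 0, 0, 0], [0, 0, 0, 0, 0, 0], [0, 0, 0, 0, 0, 0]]])

```text
clock: 27.22
eef_pos: [469.2, 4.7, 83.5]
tool_rot: [-3.135, -0.001, 1.27]
force: [-0.9, 0.1, -4.9]
width: 66.9
```

```bash
python3 - <<'E'
from h import *
go(658,-4,80,np.pi/2-.167)
E
```

```text
pos [469.19   4.72  83.5 ] rot [-3.14 -0.    1.27] F [-0.85  0.08 -4.89] w 66.9 t 27.23
shift/50 [0.95 3.66 0.05] turn/6deg [-0.06 -0.01 -1.28]
```

>>> apply_moves(series=[[[0.15, 0.5, 0, 0, 0, 0], [0.2, 0.78, 0, 0, 0, 0], [0.2, 0.78, 0, 0, 0, 0], [0.2, 0.78, 0, 0, 0, 0], [0.2, 0.76, 0, 0, 0, 0]]])

```text
clock: 27.85
eef_pos: [655.6, -3.5, 80.9]
tool_rot: [-3.133, 0.0, 1.27]
force: [0.4, -0.1, -5.4]
width: 66.8
```

>>> apply_moves(series=[[[0, 0, 0, 0, 0, -0.64], [0, 0, 0, 0, 0, -0.64], [0, 0, 0.3, 0, 0, 0], [0, 0, 0.2, 0, 0, 0], [0, 0, 0, 0, 0, 0]]])

```text
clock: 28.48
eef_pos: [653.7, -3.2, 55.3]
tool_rot: [-3.132, -0.001, 1.403]
force: [-0.1, -0.7, -4.0]
width: 66.7
```

```bash
python3 - <<'E'
from h import *
viewer.get_image("scene"); s=ctrl.read_state(); b=s["eef_pos"][2]-19.1; print(b)
for n in("scene","side"):
    im=viewer.get_image(n); c=cam(n)
    m=mask(im,"red",proj(c,[[658,-4,b+24]])[0],50)
    print(n,fit([(c,m)],(658,-4),112,68,b,b+48))
go(655.2,-3.5,25.1,np.pi/2-.167)
E
```

```text
37.1664632824321
scene (array([661.2 ,  -1.66,   2.85]), np.float64(0.30357501910162066))
side (array([658.95,  -3.92,  -0.17]), np.float64(0.024950876802728672))
pos [655.48  -3.42  57.42] rot [-3.14 -0.    1.4 ] F [ 0.4   0.18 -4.78] w 66.6 t 28.62
shift/50 [-0.   -0.    0.65] turn/6deg [-0.06 -0.01 -0.  ]
```

Side fit of caddy (659.0,-3.9,-0.17) versus side fit of the tray (658.7,-4.3,-0.17): aligned.

>>> apply_moves(series=[[[0, 0, 0.25, 0, 0, 0], [0, 0, 0.2, 0, 0, 0], [0, 0, 0.12, 0, 0, 0], [0, 0, 0.05, 0, 0, 0], [0, 0, 0, 0, 0, 0]]])

```text
clock: 29.25
eef_pos: [655.1, -3.3, 26.2]
tool_rot: [-3.135, -0.001, 1.404]
force: [0.7, -0.2, -4.5]
width: 66.9
```

>>> apply_moves(series=[[[0, 0, 0, 0, 0, 0], [0, 0, 0.01, 0, 0, 0], [0, 0, 0.01, 0, 0, 0], [0, 0, 0, 0, 0, 0], [0, 0, 0, 0, 0, 0]]])

```text
clock: 29.88
eef_pos: [655.1, -3.3, 25.4]
tool_rot: [-3.135, -0.001, 1.404]
force: [-0.1, 1.0, -5.1]
width: 67.2
```

>>> apply_moves(series=[[[0, 0, 0.01, 0, 0, 0], [0, 0, 0.01, 0, 0, 0], [0, 0, 0, 0, 0, 0], [0, 0, 0, 0, 0, 0], [0, 0, 0, 0, 0, 0]]])

```text
clock: 30.5
eef_pos: [655.1, -3.3, 24.3]
tool_rot: [-3.135, -0.001, 1.404]
force: [1.2, 0.1, -5.5]
width: 66.9
```

>>> apply_moves(series=[[[0, 0, 0.01, 0, 0, 0], [0, 0, 0.005, 0, 0, 0], [0, 0, 0, 0, 0, 0], [0, 0, 0, 0, 0, 0], [0, 0, 0, 0, 0, 0]]])

```text
clock: 31.12
eef_pos: [655.1, -3.3, 24.2]
tool_rot: [-3.136, -0.002, 1.404]
force: [-3.0, 0.1, 5.2]
width: 67.0
```

```bash
python3 - <<'E'
from h import *
im=viewer.get_image("side"); cv2.imwrite("pics/s9.png",cv2.resize(im[130:280,190:350],None,fx=4,fy=4,interpolation=cv2.INTER_CUBIC))
E
```

```text
(no output)
```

View pics/s9.png

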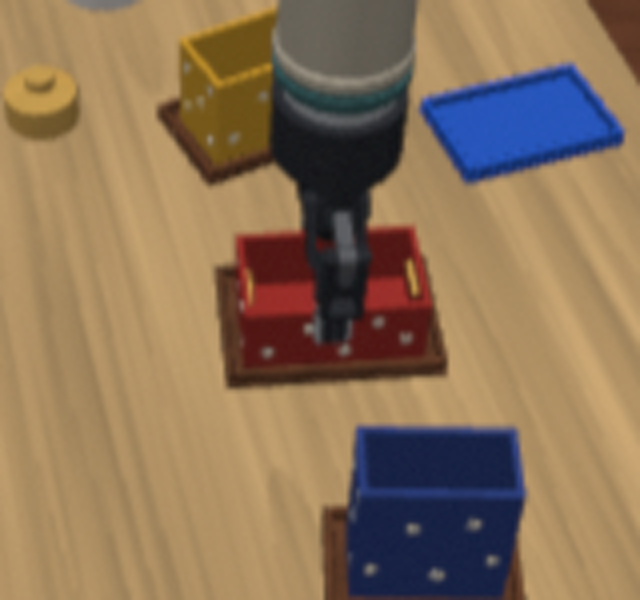

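>>> apply_moves(series=[[[0, 0, 0, 0, 0, 0], [0, 0, 0, 0, 0, 0], [0, 0, 0, 0, 0, 0], [0, 0, 0, 0, 0, 0], [0, 0, 0, 0, 0, 0]]], claw=1)

```text
clock: 31.8
eef_pos: [655.2, -3.3, 23.6]
tool_rot: [-3.136, -0.001, 1.404]
force: [0.3, 0.0, -0.1]
width: 85.2
```

>>> apply_moves(series=[[[0, 0, -0.2, 0, 0, 0], [0, 0, -0.5, 0, 0, 0], [0, 0, -0.8, 0, 0, 0], [0, 0, -0.8, 0, 0, 0], [0, 0, -0.8, 0, 0, 0]]])

```text
clock: 32.42
eef_pos: [656.0, -3.7, 180.8]
tool_rot: [-3.136, -0.002, 1.404]
force: [0.1, -0.3, 0.4]
width: 85.4
```

>>> apply_moves(series=[[[0, -0.7, -0.5, 0, 0, 0], [0, -0.8, -0.5, 0, 0, 0], [0, -0.8, 0, 0, 0, 0], [0, -0.5, 0, 0, 0, 0], [0, 0, 0, 0, 0, 0]]])

```text
clock: 33.05
eef_pos: [516.9, 19.9, 230.5]
tool_rot: [-3.135, -0.002, 1.404]
force: [0.3, -0.6, -0.2]
width: 85.7
```

```bash
python3 - <<'E'
from h import *
ims={}
for n in("side","scene"):
    im=viewer.get_image(n);c=cam(n);ims[n]=im
    for col,x,y,l,w,h in(("blue",658,-188,84,44,96),("yellow",663,188,98,56,72),("red",658,-4,112,68,48)):
        print(n,col,fit([(c,mask(im,col,proj(c,[[x,y,5+h/2]])[0],45))],(x,y),l,w,5,5+h))
cv2.imwrite("pics/f.png",cv2.resize(ims["side"],(800,600),interpolation=cv2.INTER_CUBIC))
go(600,0,300,1.4)
E
```

```text
side blue (array([ 659.9 , -187.42,    2.85]), np.float64(0.04408790153930542))
side yellow (array([664.5 , 189.23,   3.4 ]), np.float64(0.07230895645028756))
side red (array([658.63,  -4.47,   2.99]), np.float64(0.029062596361393744))
scene blue (array([ 659.1 , -188.3 ,   -0.26]), np.float64(0.051204640975551996))
scene yellow (array([664.76, 187.54,   0.24]), np.float64(0.021754233608336948))
scene red (array([658.74,  -4.31,  -0.17]), np.float64(0.04133874575428709))
pos [519.43  19.42 230.25] rot [-3.14 -0.    1.4 ] F [ 0.6  -0.43 -0.06] w 85.6 t 33.15
shift/50 [-0.11  1.65 -1.4 ] turn/6deg [-0.04 -0.02  0.03]
```

View pics/f.png

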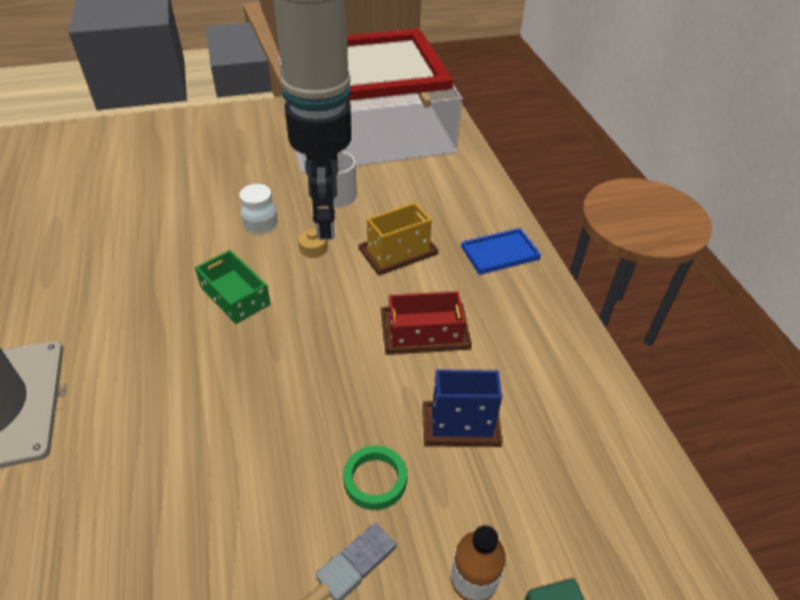

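All three caddies stand in their own trays and match the tray poses to about 1 mm in the scene camera, with the bystanders unmoved.

```bash
python3 -c "
from cell import ctrl
print(ctrl.finish_job())"
```

```text
the job is handed in; nothing more can be done
None
```

I drew the caddies out one at a time, small then medium then large, and each stands upright in the tray of its own size. I handed the job in at about 33 s on the robot's clock, with the gripper open and clear of everything.

**Seating:** each caddy touched down at the height expected for the tray floor, with under 6 N on the wrist. After release, the scene-camera fits of all three caddies lay within about 1.5 mm and 0.02 rad of their trays. The final side view shows the other things where they started.

**Checks that disagreed:**
- **Camera poses:** the cameras disagreed by about 2 mm on positions, so I used averages.
- **Tray mask:** the side-camera mask for the medium tray failed, so its pose came from the scene and wrist cameras.
- **Large caddy grasp:** the arm stopped about 4 mm higher than I commanded, with a 0.35° tilt and a 3 mm offset along the caddy. I allowed for the height and the offset at placement and kept the tilt, so the caddy stayed level.
- **Mid-air fit:** the scene-camera fit of the large caddy above its tray was poor, because the arm was in the way. I used the side camera there instead.

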